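# Clamp the switch housing in the check nest and hold its sprung shutter half open

### The arm

A 7-joint arm with a two-finger parallel gripper is mounted at the origin on the work surface. World frame = base frame: x ahead of the robot, y to its left, z up, the work surface at z = 0. Lengths are in mm, angles in rad, forces in N, time in s.
With the tool pointing down it reaches from about 400 to 875 mm from the base axis. Payload 6.5 kg.
Tool frame: the origin (TCP) lies midway between the tips of the shut fingers; the grasp point (between the pads) lies 19 mm behind it; z points along the fingers, y is the direction in which the jaws open and shut (so a half turn about z gives the same grasp; the last joint's range is limited). The gripper opens to 88 mm and grips with 3 to 60 N. Pads are 18 mm wide; open, the fingers measure 123 mm over their backs; the gripper's body (75 mm by 187 mm) begins 45 mm behind the grasp point.
Start: joints at [-1.344, 0.536, -0.004, 1.538, 0.003, 1.067, -0.071], TCP at [187.607, 622.329, 238.716] pointing down, gripper open.
Joint ranges: [-2.7, 2.7], [-0.37, 2.16], [-1.27, 1.26], [0.24, 2.4], [-1.31, 4.45], [0.19, 1.91], [-2.76, 2.76]. Speed limits (rad/s): [2.39, 2.39, 3.14, 3.14, 3.14, 3.14, 3.14].

### API

Orientations are given as a unit quaternion [w, x, y, z].
In Python, from station import r, eoat, kinematics, monitor, eyes, job gives the robot as it stands. Calls block until the motion is done:
- r.move_to(position, orientation): joint-space move of the TCP to a pose.
- r.move_l(position, ori=None, rate=150, guard=None): straight line of the TCP; ori=None keeps the orientation; rate is the mean speed in mm/s. With guard (N) it stops when the force on the tool has changed by that much, and returns True; else False.
- r.move_j(angles): joint-space move.
- eoat.grip(opening): finger opening in mm; the grip force is fixed at half the most; returns when the fingers have stopped.
- r.wait(seconds).
- kinematics.ik(position, orientation): joint angles nearest the present ones, or None.
- monitor.state(): the state.
- eyes.read_camera(name): name is "side" or "top" or "wrist"; returns a dict with "image" (420x560x3 uint8, red, green, blue), "fx", "fy", "cx", "cy" (pixels), "distortion" ([k1, k2, p1, p2, k3] as OpenCV has them; the pictures are not rectified), "rvec" (rotation vector, rad) and "tvec" (3), from world to camera coordinates, as OpenCV has them. Camera axes: x right, y down, z forward; pixel columns grow to the right and rows downward; lengths in mm; the calibration is good to about 2 mm. A picture is of the moment at which its call begins. There is no depth.
A pose or a line that the arm cannot do raises r.PlanningError and nothing moves.
- job.hand_in(): hands the job in, once; it reports no verdict.
The state is a dict: "clock": time; "joints": joint angles; "joint_vel": joint speeds; "joint_torque": joint torques, N m; "tcp_pos": TCP position; "tcp_rot": TCP orientation; "wrist_force": force on the tool from outside, world axes, zero at the start; "ft_torque": the same for the moment, N m; "finger_gap": finger opening in mm.
Only numpy, scipy, OpenCV 4.12 (cv2) and the standard library are available. Lean on these libraries where they do the work, as an engineer would, in place of code of your own. Each camera call takes 0.05 s, during which the arm holds its last target.

### The job

Swing the toggle clamp of the check nest over centre so that its pad bears down on the orange switch housing, and leave it clamped. Only then slide the nest's sprung shutter open by its tab to half travel, where the plate's leading edge meets the white marks on the rails, without ever running it close to fully open, and finish while still holding it there, because it springs shut when let go. Leave the other things on the bench where they are.

Things in the scene. Friction and masses are not known exactly. Their poses are not given: they have to be found in the camera images.
- nest: Check nest fixed to the bench: aluminium base 120 x 385 x 12 mm with two dark steel rails (tops at 51 mm) for the shutter. Origin on the bench surface, z up, y along its length: base from y -238 to +147 mm, toggle clamp at the +y end, shutter's spring tube at the -y end. Clamp, housing and tab all stand on the line x = 0. Placed and turned differently every time.
- housing: Orange switch housing, 58 x 138 x 35 mm (long side along the nest's y), lying loose in the nest's pocket. Origin: centre of its underside; top 47 mm above the bench. Its +y end lies bare under the clamp pad; the shutter covers the rest, 4.5 mm above it.
- clamp (a joint): Toggle clamp angle, rad, about a level axis (nest's x): 0 fully open (start), handle leaning outward (nest's +y) 0.826 rad from upright; about 1.3 to 1.36 closed, pad on housing. The handle's lean towards the shutter (-y) is this value minus 0.826. A spring drives it away from centre (0.73, handle about upright): up to there 5 to 8 N at the handle end are needed, past it the clamp snaps shut and stays.
- clamp_pivot (a point): Centre of the clamp's pivot, 62 mm above the bench, 115 mm along +y from the nest's origin. One rigid piece turns on it: a pad arm (pad 55 mm out) and a straight round handle, 120 mm from pivot to end.
- handle_end (a point): Far end of the clamp's handle, on its centre line, 120 mm from the pivot; moves with it. The handle's rubber grip is its outer half, 18 mm thick. When open, nothing taller than 65 mm stands beside or beyond it.
- shutter (a joint): Travel of the sprung shutter in m: 0 = shut (start), 0.06 = fully open, 0.03 = half. It opens along the nest's -y, away from the clamp. Its spring pushes it shut with about 5 N at 0, 11 N at half, 16 N fully open.
- shutter_tab (a point): Centre of the shutter's upright tab, 73.5 mm above the bench: 12 mm thick along the slide, 30 mm wide across it, 38 mm tall (top at 92.5 mm). It stands on the shutter's plate (70 mm wide, 90 mm long, upper face at 54.5 mm). When shut it lies 40 mm along -y from the nest's origin. The plate's leading (+y) edge is 60 mm from the tab's centre.
- half_mark (a point): Point midway between the white marks on the two rail tops, 51 mm above the bench: the shutter's leading edge stands above it at half travel.
- shell: Bystander: empty open orange half-shell, 60 x 140 x 30 mm, standing open side up. Origin: centre of its underside.
- driver: Bystander: screwdriver lying flat, 190 mm long. Origin: in its middle.
- pencup: Bystander: blue plastic cup, 72 mm across, 95 mm tall, with three pens (145 mm high). Origin: centre of its underside.
- jar: Bystander: small jar with a screw cap, 52 mm across, 60 mm tall. Origin: centre of its underside.
- tape: Bystander: grey tape roll lying flat, 68 mm across, 24 mm tall. Origin: centre of its underside.
- gland: Bystander: black plastic cable gland standing upright, 32 mm across, 40 mm tall. Origin: centre of its underside.
- pushbutton: Bystander: loose grey push-button unit, 45 mm square, 38 mm tall. Origin: centre of its underside.
Mind the look-alikes: they are no part of the job. What is shaped like the housing but blue or pink is not meant.

How it is judged (in metres and radians):
On the way, in this order (a step that is already met when the one before it is completed fails the run):
1. the clamp is swung over centre and its pad presses on the housing (value of joint clamp above 1.23 rad and contact force between clamp and housing above 2 N), for 0.3 s.
2. the fingers hold the shutter at half travel with the housing clamped (all of step 1 and contact force between the fingers and shutter above 3 N and value of joint shutter between 0.024 and 0.036 m), for 0.5 s.
At the end, for the whole second after the job is handed in: The clamp is closed (joint above 1.23) with its pad pressing on the housing by more than 2 N, the housing is in the nest, and the fingers hold the shutter still at half travel (30 mm, within 6 mm) with a contact force above 3 N; the program finishes while holding (all of step 2 and velocity of joint shutter between -0.01 and 0.01 m/s and horizontal distance between housing and nest below 0.02 m); the arm keeps its last pose, push and grip.
It fails at once if the shutter is slid while the clamp is not closed (value of joint shutter above 0.012 m and value of joint clamp below 1.15 rad).
It fails at once if the shutter is run close to fully open (past 50 mm) (value of joint shutter above 0.05 m).
It fails at once if another thing on the bench is moved by more than 30 mm (distance of any of shell, driver, pencup, jar, tape, gland, pushbutton from where it was at the start of the episode above 0.03 m).
It also fails if it takes over 45 s, if anything falls off the work surface, if the arm or the gripper's body presses on something with over 40 N, if the wrist force passes 120 N, or if a joint passes its speed limit or range.

## Working session

There is one attempt and no reset: what is moved stays moved. The work goes in short steps, each a Python script; the robot and the scene stay as the last script left them, time stands still between calls to the robot, and variables do not carry over. Pictures are saved under pics/ and viewed, and the job is handed in when it is done.

```bash
ls; mkdir -p pics; python3 - <<'E'
from station import r, eoat, kinematics, monitor, eyes, job
import cv2
s=monitor.state(); print(s)
for n in ["top","side","wrist"]:
    c=eyes.read_camera(n); cv2.imwrite(f"pics/{n}0.png",c["image"][:,:,::-1]); print(n,{k:c[k] for k in c if k!="image"})
E
```

```text
pics
{'clock': 0.0, 'joints': array([-1.34422355,  0.53720459, -0.00440539,  1.53883811,  0.00258018,
        1.06729282, -0.07116393]), 'joint_vel': array([-0.00051191, -0.0002763 ,  0.0013919 ,  0.00062534,  0.00306136,
       -0.00027724,  0.00011855]), 'joint_torque': array([-1.14707545e-03, -5.70977569e+01,  9.90118012e-01, -2.51606548e+01,
       -5.63188421e-02,  1.79384131e-02,  1.54213526e-04]), 'tcp_pos': array([187.45101135, 621.7543733 , 237.82814143]), 'tcp_rot': array([-6.35423261e-05,  1.45829556e-01,  9.89309348e-01, -8.66270206e-04]), 'wrist_force': array([ 0.05610203, -0.20160786, -0.01085509]), 'ft_torque': array([ 0.00447557,  0.00011983, -0.00092692]), 'finger_gap': 88.19031007238875}
top {'fx': 465.14874279941733, 'fy': 465.14874279941733, 'cx': 285.28582279961955, 'cy': 208.50686002853146, 'distortion': array([-0.13571538,  0.        ,  0.        ,  0.        ,  0.        ]), 'rvec': array([ 2.21160467, -2.17391369,  0.11308695]), 'tvec': array([-110.21508161,  527.61673317, 1108.58429294])}
side {'fx': 398.19193323904983, 'fy': 398.19193323904983, 'cx': 276.12125176738306, 'cy': 210.41334475905458, 'distortion': array([-0.10517833,  0.        ,  0.        ,  0.        ,  0.        ]), 'rvec': array([ 0.34803338, -2.7523907 ,  1.21921325]), 'tvec': array([496.61959116, 238.33958362, 854.98721033])}
wrist {'fx': 344.52135241414766, 'fy': 344.52135241414766, 'cx': 273.95812629086885, 'cy': 208.6244429553529, 'distortion': array([0.00205831, 0.        , 0.        , 0.        , 0.        ]), 'rvec': array([-2.34210473, -1.73953244, -0.23070986]), 'tvec': array([-648.11939992,  -36.75915588,  388.71411275])}
```

View pics/top0.png

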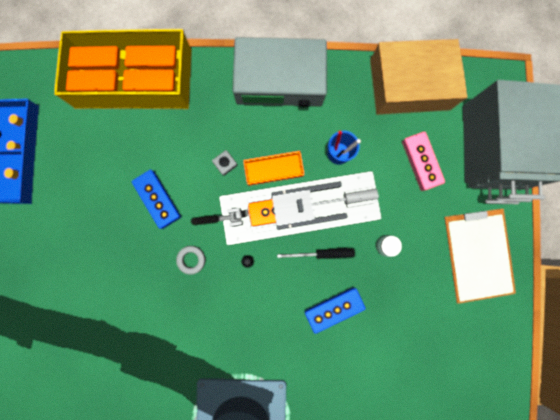

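View pics/side0.png

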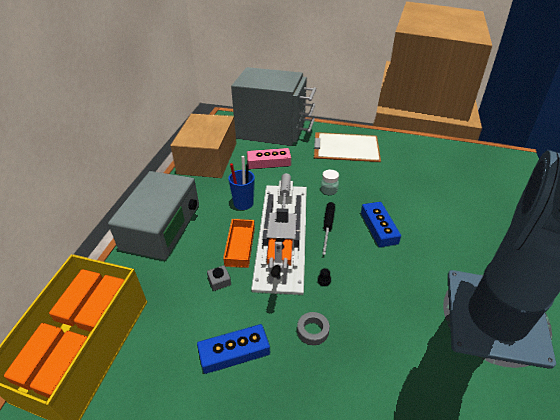

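View pics/wrist0.png

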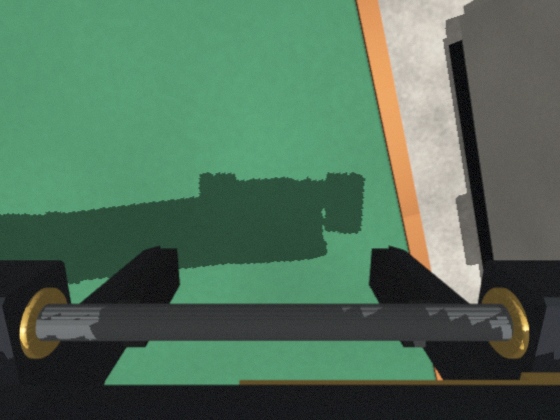

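The top view shows the nest as a white base around (300,207). The clamp handle is at the left (205,219), the housing at (265,212), the tab at (298,207) and the spring tube at the right (362,196). The look-alikes are the shell (273,166), the orange parts in the yellow box (95–150,55–80), and the blue and pink blocks. Next I'll measure the nest.

```bash
cat > h.py <<'E'
from station import r, eoat, kinematics, monitor, eyes, job
import cv2, numpy as np
def K(c): return np.array([[c["fx"],0,c["cx"]],[0,c["fy"],c["cy"]],[0,0,1.]])
def ray(c,px):
    u=cv2.undistortPoints(np.array(px,float).reshape(-1,1,2),K(c),c["distortion"]).reshape(-1,2)
    R=cv2.Rodrigues(c["rvec"])[0]; o=-R.T@c["tvec"]
    return o,np.c_[u,np.ones(len(u))]@R
def onz(c,px,z):
    o,d=ray(c,px); return o+d*((z-o[2])/d[:,2])[:,None]
def proj(c,P): return cv2.projectPoints(np.array(P,float).reshape(-1,1,3),c["rvec"],c["tvec"],K(c),c["distortion"])[0].reshape(-1,2)
def crop(c,x0,y0,x1,y1,s,name):
    cv2.imwrite("pics/"+name,cv2.resize(c["image"][y0:y1,x0:x1,::-1],None,fx=s,fy=s,interpolation=cv2.INTER_CUBIC))
E
python3 - <<'E'
from h import *
for n in ["top","side"]:
    c=eyes.read_camera(n); im=c["image"]; hsv=cv2.cvtColor(im,cv2.COLOR_RGB2HSV)
    green=cv2.inRange(hsv,(60,80,40),(95,255,255))
    box=(170,140,420,270) if n=="top" else (225,165,330,320)
    m=cv2.inRange(hsv,(0,0,175),(180,45,255))
    m2=np.zeros_like(m); x0,y0,x1,y1=box; m2[y0:y1,x0:x1]=m[y0:y1,x0:x1]
    cs,_=cv2.findContours(m2,cv2.RETR_EXTERNAL,cv2.CHAIN_APPROX_NONE)
    cs=sorted(cs,key=cv2.contourArea)[-3:]
    for q in cs:
        P=onz(c,q.reshape(-1,2),12)[:,:2].astype(np.float32)
        rc=cv2.minAreaRect(P); print(n,cv2.contourArea(q),q.reshape(-1,2).mean(0),rc); print(cv2.boxPoints(rc).round(1).tolist())
    s=3 
    if n=="top": crop(c,175,140,395,275,3.6,"topc.png")
    else: crop(c,215,160,345,320,3.7,"sidec.png")
E
```

```text
top 183.5 [189.66666667 259.25203252] ((405.0047302246094, 130.2267608642578), (53.533729553222656, 61.40541076660156), 1.2797119617462158)
[[377.6000061035156, 160.3000030517578], [378.8999938964844, 98.9000015258789], [432.5, 100.0999984741211], [431.1000061035156, 161.5]]
top 308.0 [391.03571429 245.92857143] ((442.111083984375, -364.2148742675781), (49.21564865112305, 49.79631042480469), 44.93357849121094)
[[407.1000061035156, -364.0], [442.29998779296875, -399.20001220703125], [477.1000061035156, -364.5], [441.8999938964844, -329.20001220703125]]
top 7361.5 [296.602537   207.76955603] ((534.008544921875, -138.92745971679688), (122.18687438964844, 388.31109619140625), 10.49954891204834)
[[438.6000061035156, 40.79999923706055], [509.29998779296875, -341.0], [629.5, -318.70001220703125], [558.7000122070312, 63.099998474121094]]
side 39.0 [326.75       173.58333333] ((461.29473876953125, -413.5966491699219), (18.647388458251953, 46.89200210571289), 8.909862518310547)
[[448.5, -391.8999938964844], [455.70001220703125, -438.20001220703125], [474.1000061035156, -435.29998779296875], [466.8999938964844, -389.0]]
side 1046.5 [265.52090032 238.17363344] ((567.0712890625, -139.1983642578125), (53.71432876586914, 405.6147155761719), 10.631278991699219)
[[503.29998779296875, 55.20000076293945], [578.0999755859375, -343.5], [630.9000244140625, -333.6000061035156], [556.0999755859375, 65.0999984741211]]
side 1274.5 [292.9486653  232.90965092] ((518.16162109375, -149.535400390625), (86.65507507324219, 407.6549987792969), 10.523394584655762)
[[438.29998779296875, 43.0], [512.7999877929688, -357.79998779296875], [598.0, -342.0], [523.5, 58.79999923706055]]
```

View pics/topc.png

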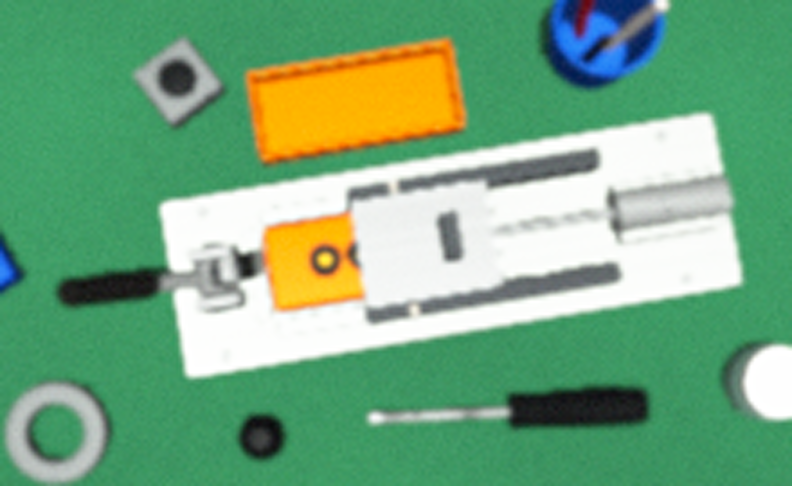

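View pics/sidec.png

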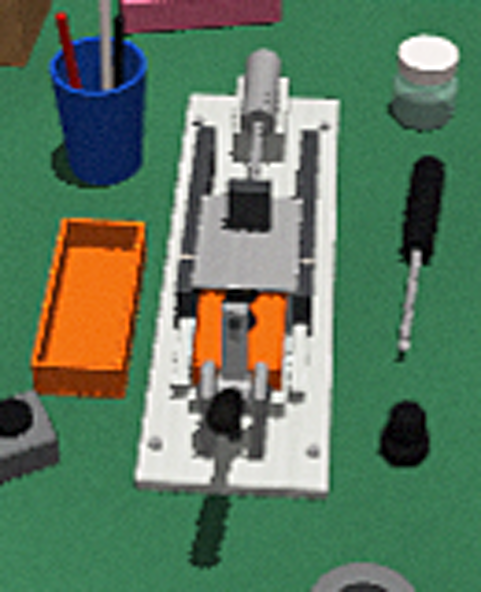

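```bash
cat >> h.py <<'E'
u=np.array([438.6-509.3,40.8+341]);u/=np.linalg.norm(u); v=np.array([u[1],-u[0]])
O=np.array([534.,-138.9])+45.5*u
def N2W(p): return np.r_[O+p[0]*v+p[1]*u,p[2]]
def W2N(P): P=np.asarray(P); d=P[:2]-O; return np.r_[d@v,d@u,P[2]]
E
python3 - <<'E'
from h import *
c=eyes.read_camera("top")
print(O,u,v)
T=lambda x,y:(x/3.6+175-.3,y/3.6+140-.3)
for nm,p,z in [("tab top",T(450,236),92.5),("handleend",T(68,291),143),("markA",T(393,186),51),("markB",T(414,309),51),("lead edge",T(360,255),54.5),("cup rim L",T(550,40),95),("cup rim R",T(664,40),95),("cup rim bot",T(596,85),95),("pen end white",T(663,5),145),("jar",T(770,380),60),("spring tube end",T(732,195),35),("drv L",T(375,417),5)]:
    print(nm,np.round(p,1),W2N(onz(c,[p],z)[0]).round(1))
s=eyes.read_camera("side")
S=lambda x,y:(x/3.7+215-.4,y/3.7+160-.4)
for nm,p,z in [("tab top",S(251,180),92.5),("markA",S(187,258),51),("markB",S(308,261),51),("cup rim L",S(52,75),95),("cup rim R",S(146,75),95),("cup rim front",S(98,95),95),("redpen",S(62,17),145),("handleend",S(226,415),140)]:
    print(nm,np.round(p,1),W2N(onz(s,[p],z)[0]).round(1))
crop(s,215,120,345,240,4.6,"cup.png")
E
```

```text
[525.71535827 -94.16059107] [-0.18208004  0.98328371] [0.98328371 0.18208004]
tab top [299.7 205.3] [ -0.8 -38.6  92.5]
handleend [193.6 220.5] [  0.4 197.4 143. ]
markA [283.9 191.4] [41.1 -9.9 51. ]
markB [289.7 225.5] [-41.2 -10.   51. ]
lead edge [274.7 210.5] [-0.6 19.1 54.5]
cup rim L [327.5 150.8] [ 112.8 -123.1   95. ]
cup rim R [359.1 150.8] [ 101.2 -196.    95. ]
cup rim bot [340.3 163.3] [  79.3 -147.2   95. ]
pen end white [358.9 141.1] [ 114.2 -188.5  145. ]
jar [388.6 245.3] [-126.5 -232.8   60. ]
spring tube end [378.  193.9] [  -0.4 -235.8   35. ]
drv L [278.9 255.5] [-107.8   26.6    5. ]
tab top [282.4 208.2] [ -1.8 -41.9  92.5]
markA [265.1 229.3] [39.4 -6.5 51. ]
markB [297.8 230.1] [-42.4  -8.8  51. ]
cup rim L [228.7 179.9] [ 150.4 -145.    95. ]
cup rim R [254.1 179.9] [  81.5 -149.1   95. ]
cup rim front [241.1 185.3] [ 113.4 -123.7   95. ]
redpen [231.4 164.2] [ 139.3 -148.4  145. ]
handleend [275.7 271.8] [ -3.  199.1 140. ]
```

View pics/cup.png

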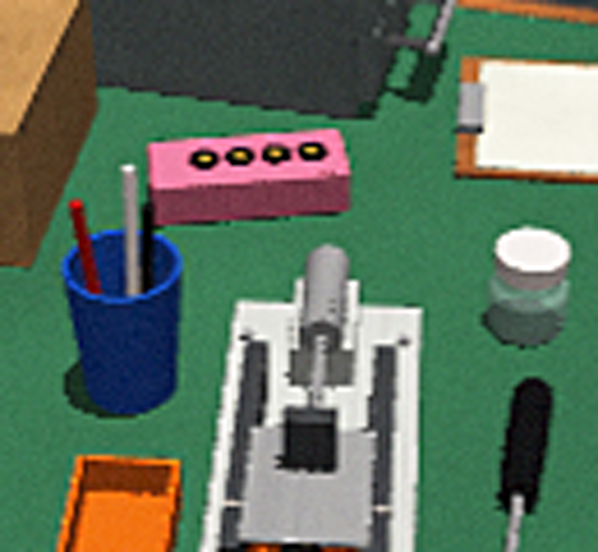

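The nest fit agrees in both views: rail marks at y≈-10, tab at y≈-40, handle end at about (0,198). The housing at (265,212) is the right one. It's orange, has buttons and lies in the nest under the pad; the shell is empty and stands outside the nest. In nest coordinates the cup is at about (114,-160), clear of the gripper body if the jaws are turned along nest x. I'll push with closed fingers.

```bash
cat >> h.py <<'E'
from scipy.spatial.transform import Rotation as Rn
def quat(s):
    y=np.r_[s*v,0];z=np.array([0,0,-1.]);x=np.cross(y,z)
    q=Rn.from_matrix(np.c_[x,y,z]).as_quat(); return np.r_[q[3],q[:3]]
E
python3 - <<'E'
from h import *
j0=monitor.state()["joints"]
qs={}
for s in (1,-1):
    for p in [(0,240,260),(0,240,115),(0,105,152),(0,-20,62),(0,-55,62)]:
        j=kinematics.ik(N2W(p),quat(s)); print(s,p,N2W(p).round(1),None if j is None else np.round(j,2))
E
```

```text
1 (0, 240, 260) [482.  141.8 260. ] [-0.76  0.27  0.47  1.92 -0.15  0.98 -0.05]
1 (0, 240, 115) [482.  141.8 115. ] [-0.67  0.5   0.37  2.03 -0.29  0.66  0.07]
1 (0, 105, 152) [506.6   9.1 152. ] [-0.5   0.46  0.5   2.01 -0.31  0.75  0.37]
1 (0, -20, 62) [ 529.4 -113.8   62. ] [-0.22  0.67  0.47  1.96 -0.49  0.63  0.74]
1 (0, -55, 62) [ 535.7 -148.2   62. ] [-0.24  0.72  0.58  1.92 -0.6   0.68  0.9 ]
-1 (0, 240, 260) [482.  141.8 260. ] [ 0.46  0.46 -1.07  1.86  0.45  1.09  2.54]
-1 (0, 240, 115) [482.  141.8 115. ] [ 0.42  0.76 -1.08  1.97  0.84  0.95  2.24]
-1 (0, 105, 152) [506.6   9.1 152. ] [-0.89  0.69  1.09  2.03 -0.79  0.92 -2.33]
-1 (0, -20, 62) [ 529.4 -113.8   62. ] [-0.61  0.97  1.08  1.98 -1.1   0.95 -1.9 ]
-1 (0, -55, 62) [ 535.7 -148.2   62. ] [-0.54  0.99  1.08  1.94 -1.1   0.97 -1.85]
```

```bash
python3 - <<'E'
from h import *
q=quat(1)
eoat.grip(0)
r.move_to(N2W((0,245,240)),q)
r.move_l(N2W((0,240,117)),q,rate=150)
s=monitor.state(); print(s["clock"],s["finger_gap"],W2N(s["tcp_pos"]).round(1),s["wrist_force"].round(1))
c=eyes.read_camera("side"); crop(c,195,130,355,310,3.2,"s1.png")
E
```

```text
4.6333 0.5294548720772316 [  0.6 240.1 117.6] [-0.1  0.2  0.1]
```

View pics/s1.png

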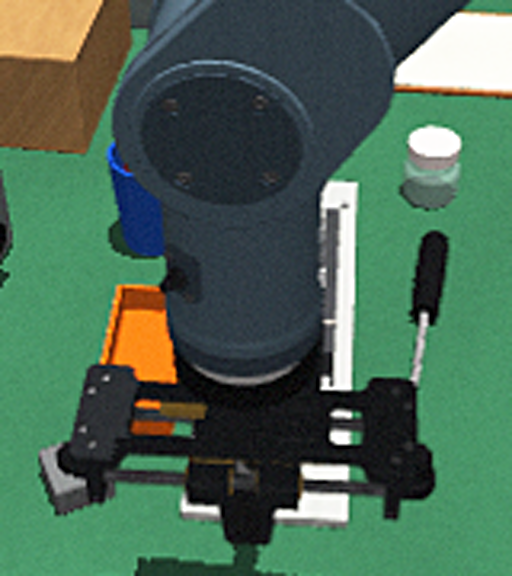

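The fingers are shut at about (245,520) in the crop, just outside the handle end and lined up with the nest axis. Now I'll push.

```bash
python3 - <<'E'
from h import *
q=quat(1)
a=np.array([0,240,117.]);b=np.array([0,105,153.])
for t in np.linspace(.2,1,6):
    r.move_l(N2W(a+(b-a)*t),q,rate=80)
    s=monitor.state(); print(round(s["clock"],2),W2N(s["tcp_pos"]).round(1),s["wrist_force"].round(1))
r.move_l(N2W((0,150,210)),q,rate=150)
r.move_l(N2W((0,245,240)),q,rate=200)
s=monitor.state(); print(s["clock"],s["wrist_force"].round(1))
c=eyes.read_camera("top"); crop(c,175,140,395,275,3.6,"t2.png")
c=eyes.read_camera("side"); crop(c,195,130,355,310,3.2,"s2.png")
E
```

```text
5.18 [  1.  215.2 125.5] [-1.4  9.5  4.7]
5.62 [  0.7 193.8 131.3] [-1.4  7.1  2.2]
6.05 [  0.5 169.3 136.4] [-0.5  2.7  1.2]
6.48 [ -0.4 147.4 141.2] [-1.  -0.6 -0.7]
6.92 [1.000e-01 1.259e+02 1.474e+02] [ 0.3  0.7 -0.2]
7.35 [  0.  104.4 153.2] [0.  0.3 0.7]
8.6333 [-0.9 -1.1 -1.2]
```

View pics/t2.png

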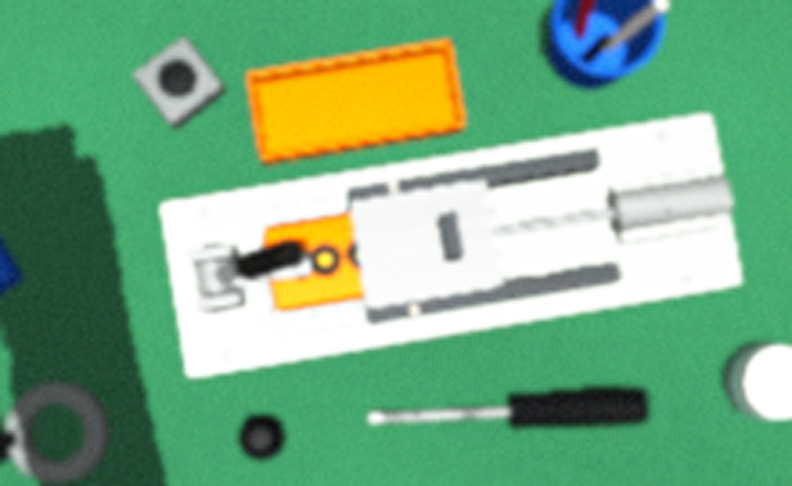

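View pics/s2.png

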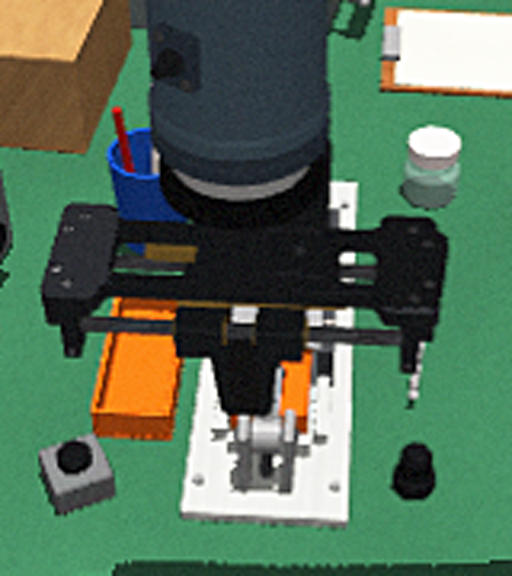

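```bash
python3 - <<'E'
from h import *
q=quat(1)
c=eyes.read_camera("top")
P=W2N(onz(c,[(301/3.6+174.7,246/3.6+139.7)],167)[0]); print("handle end",P.round(1),"clamp~",.826+np.arcsin((115-P[1]+8)/120))
r.move_l(N2W((0,120,240)),q,rate=250)
r.move_l(N2W((0,-12,210)),q,rate=200)
print(r.move_l(N2W((0,-12,64)),q,rate=90,guard=5))
s=monitor.state(); print(s["clock"],W2N(s["tcp_pos"]).round(1),s["wrist_force"].round(1))
print(r.move_l(N2W((0,-40,64)),q,rate=25,guard=3))
s=monitor.state(); print(s["clock"],W2N(s["tcp_pos"]).round(1),s["wrist_force"].round(1))
c=eyes.read_camera("top"); crop(c,175,140,395,275,3.6,"t3.png")
c=eyes.read_camera("side"); crop(c,195,130,355,310,3.2,"s3.png")
E
```

```text
handle end [  2.1  54.1 167. ] clamp~ 1.437538462381018
False
12.0333 [  0.4 -12.1  64.4] [0.6 0.  0.3]
True
12.6333 [  0.  -22.2  63.8] [-0.2  0.8  0.3]
```

View pics/t3.png

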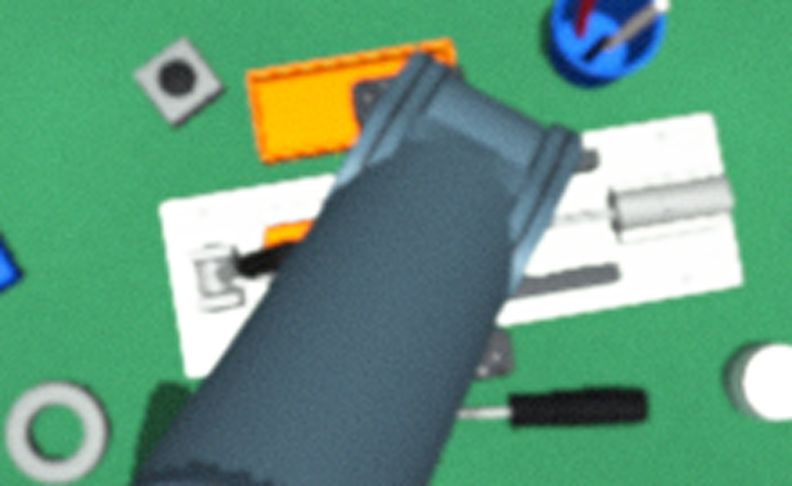

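View pics/s3.png

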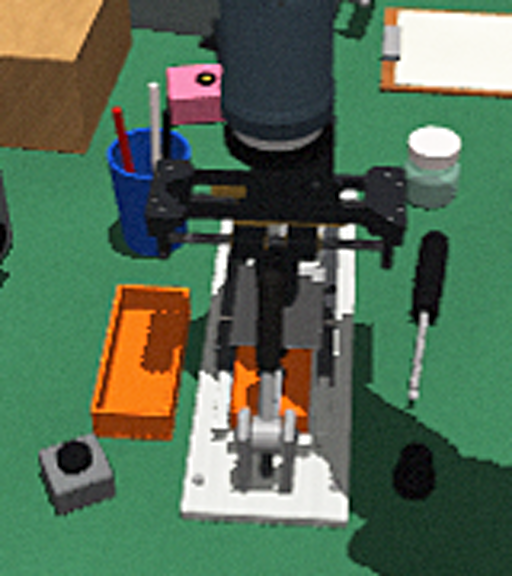

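The clamp is closed: handle end at nest y≈54, about 1.36 rad. The fingers touched the tab at TCP y≈-22. Now I'll slide it in steps and watch the leading edge against the white marks.

```bash
python3 - <<'E'
from h import *
q=quat(1)
for y in (-26,-32,-38,-44,-49):
    r.move_l(N2W((0,y,64)),q,rate=30)
    s=monitor.state(); f=s["wrist_force"]; print(s["clock"],W2N(s["tcp_pos"]).round(1),f.round(1),"along +y",round(float(f[:2]@u),1))
r.wait(.2)
s=monitor.state(); f=s["wrist_force"]; print(s["clock"],W2N(s["tcp_pos"]).round(1),f.round(1),round(float(f[:2]@u),1))
c=eyes.read_camera("side"); crop(c,235,185,325,275,6.5,"s4.png")
for d in (20,25,30,35):
    pr=proj(c,[N2W((x,20-d,54.5)) for x in (-35,-28,28,35)]); print(d,((pr+.4-np.array([235,185]))*6.5).round(0).tolist())
print("marks",((proj(c,[N2W((x,-10,51)) for x in (-41,41)])+.4-np.array([235,185]))*6.5).round().tolist())
E
```

```text
13.0083 [ -0.3 -24.3  63.5] [-1.5  6.   0.8] along +y 6.1
13.3583 [ -0.3 -29.9  63.5] [-1.   6.   0.8] along +y 6.1
13.7083 [ -0.3 -35.5  63.5] [-1.4  7.6  2.9] along +y 7.8
14.0583 [ -0.3 -41.   63.5] [-1.5  7.7  2.7] along +y 7.8
14.375 [ -0.3 -45.7  63.5] [-1.7 10.6  3.2] along +y 10.7
14.575 [ -0.3 -45.5  63.5] [-1.9  8.3  3.1] 8.5
20 [[391.0, 305.0], [373.0, 304.0], [226.0, 298.0], [208.0, 297.0]]
25 [[392.0, 296.0], [373.0, 295.0], [227.0, 288.0], [209.0, 288.0]]
30 [[392.0, 287.0], [374.0, 286.0], [229.0, 279.0], [210.0, 278.0]]
35 [[393.0, 277.0], [375.0, 277.0], [230.0, 270.0], [212.0, 269.0]]
marks [[408.0, 294.0], [195.0, 284.0]]
```

View pics/s4.png

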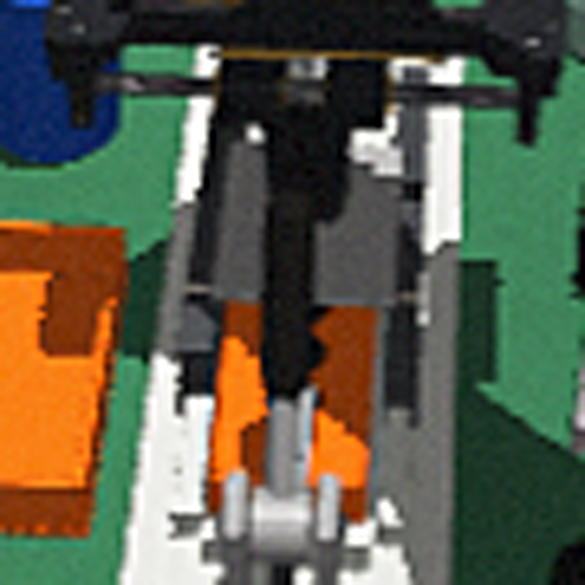

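The plate's leading edge is at rows ~300–303, about 8 px short of the marks (rows 291–297). That puts travel at roughly 25 mm, so it needs about 5 mm more.

```bash
python3 - <<'E'
from h import *
q=quat(1)
r.move_l(N2W((0,-54.5,64)),q,rate=20)
r.wait(.4)
s=monitor.state(); f=s["wrist_force"]; print(s["clock"],W2N(s["tcp_pos"]).round(1),f.round(1),round(float(f[:2]@u),1))
c=eyes.read_camera("side"); crop(c,255,215,315,255,12,"s5.png")
im=c["image"].astype(int)
for col in (270,272,291,293): print(col,[(k,tuple(im[k,col])) for k in range(226,236)])
for d in (25,30,35): print(d,proj(c,[N2W((x,20-d,51)) for x in (-28,28)]).round(1).tolist())
E
```

```text
15.45 [ -0.3 -50.7  63.5] [-2.6  9.9  5.2] 10.3
270 [(226, (np.int64(78), np.int64(77), np.int64(81))), (227, (np.int64(76), np.int64(72), np.int64(74))), (228, (np.int64(79), np.int64(80), np.int64(80))), (229, (np.int64(94), np.int64(93), np.int64(99))), (230, (np.int64(97), np.int64(37), np.int64(5))), (231, (np.int64(109), np.int64(41), np.int64(6))), (232, (np.int64(113), np.int64(46), np.int64(6))), (233, (np.int64(132), np.int64(47), np.int64(6))), (234, (np.int64(127), np.int64(46), np.int64(0))), (235, (np.int64(181), np.int64(69), np.int64(5)))]
272 [(226, (np.int64(79), np.int64(78), np.int64(76))), (227, (np.int64(79), np.int64(81), np.int64(77))), (228, (np.int64(72), np.int64(75), np.int64(77))), (229, (np.int64(76), np.int64(81), np.int64(82))), (230, (np.int64(126), np.int64(46), np.int64(3))), (231, (np.int64(136), np.int64(55), np.int64(9))), (232, (np.int64(137), np.int64(59), np.int64(17))), (233, (np.int64(131), np.int64(53), np.int64(15))), (234, (np.int64(132), np.int64(56), np.int64(18))), (235, (np.int64(121), np.int64(48), np.int64(8)))]
291 [(226, (np.int64
[... 423 characters left out ...]
nt64(54), np.int64(13))), (235, (np.int64(132), np.int64(45), np.int64(2)))]
293 [(226, (np.int64(80), np.int64(79), np.int64(77))), (227, (np.int64(75), np.int64(77), np.int64(77))), (228, (np.int64(78), np.int64(77), np.int64(73))), (229, (np.int64(79), np.int64(81), np.int64(85))), (230, (np.int64(91), np.int64(92), np.int64(96))), (231, (np.int64(95), np.int64(73), np.int64(59))), (232, (np.int64(96), np.int64(82), np.int64(67))), (233, (np.int64(93), np.int64(79), np.int64(66))), (234, (np.int64(104), np.int64(90), np.int64(78))), (235, (np.int64(98), np.int64(98), np.int64(91)))]
25 [[292.0, 231.0], [269.6, 230.0]]
30 [[292.1, 229.5], [269.8, 228.5]]
35 [[292.2, 228.1], [270.0, 227.2]]
```

View pics/s5.png

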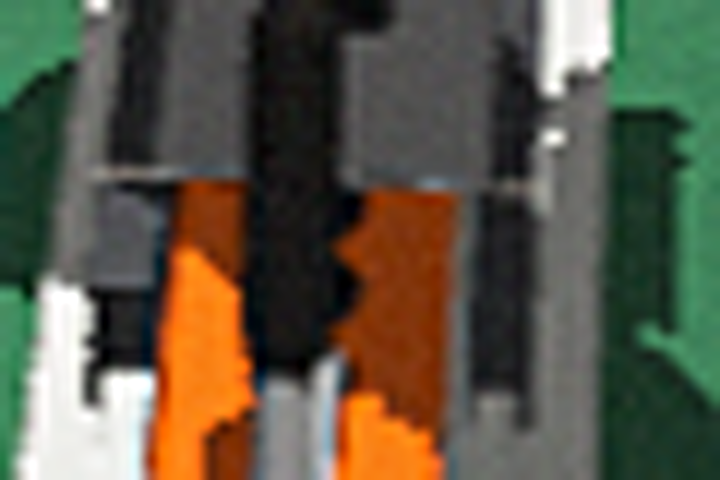

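The plate's leading edge now lines up with the white marks: edge at rows 180/187 and marks at rows 174/187 in the crop. The force is about 10 N, which fits the spring at half travel. I'll check it's steady and that nothing else has moved, then hand in.

```bash
python3 - <<'E'
from h import *
for _ in range(3):
    r.wait(.3); s=monitor.state(); f=s["wrist_force"]; print(s["clock"],W2N(s["tcp_pos"]).round(2),round(float(f[:2]@u),1),f.round(1))
c=eyes.read_camera("side"); cv2.imwrite("pics/s6.png",c["image"][:,:,::-1])
job.hand_in()
E
```

```text
15.8 [ -0.31 -50.7   63.48] 9.7 [-2.9  9.4  4.2]
16.1 [ -0.33 -50.66  63.46] 9.4 [-2.8  9.1  6. ]
16.4 [ -0.33 -50.63  63.46] 10.3 [-2.  10.1  4.5]
the job is handed in; nothing more can be done
```

View pics/s6.png

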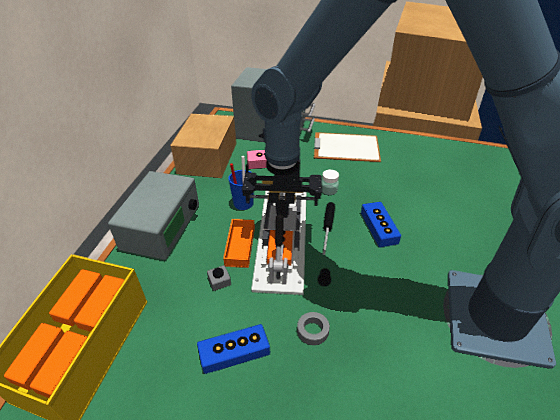

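I handed the job in at about 16.4 s of the 45 s allowed, with the clamp closed and the fingers still holding the shutter at half travel. No verdict is reported.

- **Clamp:** I pushed the handle over centre with closed fingers and it snapped shut. Its end lies at nest y ≈ 54 mm, which is about 1.36 rad. My first printed figure of 1.44 rad came from a wrong offset in my formula. I couldn't measure the pad's force on the housing directly.
- **Shutter:** I pushed the tab with closed fingers, without gripping it. The plate's leading edge lines up with the white marks to within about 1.5 mm, and I estimate 29 mm of travel. It held still with a steady 9.4–10.3 N along the slide, a little under the expected 11 N. I never pushed it past half travel.
- **Other things on the bench:** the last side picture shows them where they were at the start, by eye only. The gripper partly hid the pen cup and the jar in that picture.

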